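# Slide a battery pack under the contact flap of a test cradle

## Robot

A 6-joint arm with a two-finger parallel gripper is mounted at the origin on the work surface. World frame = base frame: x ahead of the robot, y to its left, z up, the work surface at z = 0. Lengths are in mm, angles in rad, forces in N, time in s.
With the tool pointing down it reaches from about 350 to 775 mm from the base axis. Payload 7.3 kg.
Tool frame: the origin (TCP) lies between the finger pads; the fingertips stand 25 mm ahead of it and the grasp point (between the pads) lies 6 mm ahead of it; z points along the fingers, y is the direction in which the jaws open and shut (so a half turn about z gives the same grasp; the last joint's range is limited). The gripper opens to 92 mm and grips with 3 to 60 N. Pads are 19 mm wide; open, the fingers measure 130 mm over their backs; the gripper's body (75 mm by 190 mm) begins 47 mm behind the grasp point.
Start: joints at [-1.387, 0.342, 1.524, -0, 1.275, -0.146], TCP at [170.046, -496.716, 251.741] pointing down, gripper open.
Joint ranges: [-2.53, 2.53], [-0.77, 2.02], [0.04, 2.7], [-1, 4.14], [0.28, 2.66], [-3.11, 3.11]. Speed limits (rad/s): [2.57, 2.57, 3.14, 3.14, 3.14, 3.14].

## Interface

Orientations are given as [roll, pitch, yaw] about the fixed x, y, z axes, in that order (R = Rz(yaw) Ry(pitch) Rx(roll)).
In Python, from plant import get_obs, capture, calibration, close_job gives the robot as it stands. The module is installed in compiled form; this text tells all that it offers.
- The arm moves only by the shell command python3 -m jog 'ROWS'. ROWS is JSON, one flat list of numbers, 5 for each row, row after row: the closure, from 0 (fully open) to 1 (shut), then the shift along the tool's x, y, z in mm, then the turn about the tool's z in degrees. In form: [fingers, tx, ty, tz, yaw, fingers, tx, ty, tz, yaw, ...]. A call has 1 to 5 rows; each row shifts and turns the pose as measured when the row begins, along the tool's axes as they then stand; what a row does not reach is not made up. A row lasts 1/10 s, in which the tool goes at most 50 mm and 8.59 degrees, less where a joint would pass 70% of its speed; a pose out of reach is approached as far as the arm can. A call is refused whole if a number of a shift passes 50 or a number of a turn 8.59, either way. A call with a gripper value outside its range is refused whole. The fingers move at their own pace and stop on an object; the grip force is fixed at half the most. Time passes only in rows, so rows that do not move let the fingers close. It gives the time, the measured TCP pose, the force and the opening at its end, in the units of the state.
- get_obs(): the state, without advancing time (a new reading comes with each control period).
- capture(name): name is "scene" or "top"; returns (picture, depth): 420x560x3 uint8, red, green, blue; 420x560 float32, mm along the optical axis (not along the pixel's ray), 0 where there is no reading.
- calibration(name): a dict with "fovy" (degrees; the focal length in pixels is half the picture's height over the tangent of half this angle, whatever the lens; pixels are square), "cx", "cy" (the principal point, pixels), "R" (3x3) and "t" (3): a world point X has camera coordinates R X + t. Camera axes: x right, y down, z forward; pixel columns grow to the right and rows downward; lengths in mm; the calibration is good to about 2 mm. A picture is of the moment at which its call begins. calibration takes no time and is no camera call.
- close_job(): hands the job in, once; it reports no verdict.
The state is a dict: "time": time; "joint_positions": joint angles; "dq": joint speeds; "tau": joint torques, N m; "tool_pos": TCP position; "tcp_rot": TCP orientation; "contact_force": force on the tool from outside, world axes, zero at the start; "moment": the same for the moment, N m; "grip_width": finger opening in mm.
Only numpy, scipy, OpenCV 4.12 (cv2) and the standard library are available. Lean on these libraries where they do the work, as an engineer would, in place of code of your own. Each camera call takes 0.05 s, during which the arm holds its last target.

## Task

Load the battery pack that lies in the track of the test cradle. With one fingertip press the orange-topped bar down to hold the spring-closed contact flap open, and with the other fingertip push the pack along the track, under the raised flap, until it is fully home against the end stop; keep the flap's pins off the pack until it is home, then let go of the bar so that the pins close on the pack's contacts. The pack is only pushed, never picked up, and the spare pack, screwdriver and jar stay where they are.

Things in the scene. Friction and masses are not known exactly. Their poses are not given: they have to be found in the camera images.
- cradle: Battery test cradle, grey base 190 x 78 x 18 mm fixed on a 3 mm blue mat (y = -44 to +34 mm). Origin: underside, mid-length, on the track's centre line. x runs along the track from its open loading end to the end stop, y to the left of that. Track floor: z = 18 mm. Guide rails 8 mm high, inner faces at y = +-21.5 mm, x = -80 to +70 mm, flared at the mouth.
- end_stop (a point): Middle of the end stop's face at track-floor height (cradle x = +70, y = 0 mm), axes as the cradle's. The stop block rises 20 mm above the track floor. The pack is home when its front face is here, its origin then at cradle x = +45 mm.
- hinge (a point): Point on the flap's hinge line (cradle x = 0, y = -36, z = 44 mm), axes as the cradle's; the line runs along x, between posts 50 mm high at x = -55 and +78 mm. On its +y side the flap's aluminium plate reaches over the track to y = +18 mm at x = +36 to +68 mm, four brass pins beneath it at x = +52 mm. On its -y side is the press bar.
- flap (a joint): Flap angle, rad, about the hinge line. 0 = shut, nothing under it (pin tips 11 mm above the track floor, in the pack's way); about 0.30 = pins resting on a loaded pack; above 0.35 the pins clear the pack; 0.75 = fully open stop. A spring shuts it; pressing the bar takes about 2 N at first, 6 N fully down. The flap does not move along x.
- press_bar (a point): Middle of the bar's top, 40 mm out from the hinge line; turns with the flap. Aluminium bar with orange strip, 124 mm along x (cradle x = -88 to +36), 6 to 48 mm out, 3 mm thick, only the mat under its outer 40 mm. Slopes 0.10 rad up outwards at joint 0, 0.50 rad down at joint 0.60, where this point is 8 mm above the track floor. Press it anywhere; fingertips slide along it.
- pack: The battery pack to load: black, green label, four brass contacts on top near its front, 50 x 40 x 22 mm (x, y, z), about 110 g, lying loose on the track floor between the rails, short of the flap. Origin: centre of its underside; +x points to its front, towards the end stop.
- pack_rear (a point): Centre of the pack's rear (-x) face, 11 mm above the track floor, where it is pushed.
- spare_pack: Another pack of the same size with a red label, lying on the mat left of the cradle; origin at the centre of its underside. Leave alone.
- screwdriver: Screwdriver 150 mm long lying on the mat right of the cradle, along its own x. Leave alone.
- flux_jar: Small jar, 42 mm across, 45 mm high, standing on the mat beyond the cradle; origin at the centre of its underside. Leave alone.
Things that resemble listed ones, but are neither listed nor needed, are in the scene too. What is shaped like the pack but purple or turquoise is not meant.

How it is judged (in metres and radians):
On the way, in this order (a step that is already met when the one before it is completed fails the run):
1. a fingertip holds the flap open while the pack is still outside it (value of joint flap above 0.35 rad and contact force between the fingers and flap above 0.5 N and x of pack in the frame of cradle below 0.016 m), for 0.1 s.
2. the pack is home against the stop with the flap still held open (value of joint flap above 0.33 rad and contact force between the fingers and flap above 0.5 N and x of pack in the frame of cradle above 0.041 m), for 0.05 s.
At the end, for the whole second after the job is handed in: The pack lies flat in the track within 4 mm of fully home against the end stop, at rest, with the flap closed on it (joint 0.22 to 0.36) and its pins pressing on it; nothing else was moved (x of pack in the frame of cradle between 0.041 and 0.049 m and z of pack in the frame of cradle between 0.015 and 0.021 m and angle between pack's own z axis and vertical below 0.1 rad and linear speed of pack below 0.02 m/s and contact force between flap and pack above 0.5 N and value of joint flap between 0.22 and 0.36 rad); the robot touches nothing.
It fails at once if the flap's pins touch the pack before it is within 5 mm of home (contact force between flap and pack above 0.5 N and x of pack in the frame of cradle below 0.04 m).
It fails at once if the pack is lifted more than 6 mm off the track floor or tipped (z of pack in the frame of cradle above 0.024 m or angle between pack's own z axis and vertical above 0.25 rad).
It fails at once if the spare pack is moved more than 15 mm (distance of spare_pack from where it was at the start of the episode above 0.015 m).
It fails at once if the screwdriver is moved more than 15 mm (distance of screwdriver from where it was at the start of the episode above 0.015 m).
It fails at once if the jar is moved more than 15 mm (distance of flux_jar from where it was at the start of the episode above 0.015 m).
It also fails if it takes over 40 s, if anything falls off the work surface, if the arm or the gripper's body presses on something with over 40 N, if the wrist force passes 120 N, or if a joint passes its speed limit or range.

## Working session

There is one attempt and no reset: what is moved stays moved. The work goes in short steps, Python scripts to look and compute and a shell command to move; the robot and the scene stay as the last step left them, time stands still between calls to the robot, and variables do not carry over. Pictures are saved under pics/ and viewed, and the job is handed in when it is done.

```bash
mkdir -p pics
python3 - <<'E'
from plant import *
import cv2,numpy as np
print(get_obs())
for n in("scene","top"):
    p,d=capture(n); np.savez(f"{n}0.npz",p=p,d=d)
    cv2.imwrite(f"pics/{n}0.png",cv2.cvtColor(p,cv2.COLOR_RGB2BGR)); print(n,calibration(n))
E
```

```text
{'time': 0.0, 'joint_positions': array([-1.38698722e+00,  3.42710635e-01,  1.52503700e+00, -1.19193135e-06,
        1.27539497e+00, -1.46010049e-01]), 'dq': array([ 1.24393538e-03,  3.77196126e-04, -4.96518240e-04, -4.86458427e-04,
        1.38943105e-05,  2.07032672e-03]), 'tau': array([ 6.68747853e-04, -4.31236446e+01, -2.44218725e+01,  7.16781802e-02,
        5.58944349e-02, -1.18532730e-04]), 'tool_pos': array([ 169.97876857, -496.32244321,  251.04423524]), 'tcp_rot': array([-3.14005903e+00, -2.24377794e-04,  3.29819328e-01]), 'contact_force': array([-0.57890233, -0.19147384,  0.41808734]), 'moment': array([-0.00475809,  0.02540805,  0.03023858]), 'grip_width': 91.65295740709468}
scene {'fovy': 53.36215774829739, 'cx': 278.97031341151416, 'cy': 209.2148232949654, 'R': array([[-0.53306699,  0.84602136,  0.00935112],
       [ 0.68924767,  0.44064286, -0.57512739],
       [-0.49069056, -0.30013619, -0.81801042]]), 't': array([ 291.84127214, -384.03839239,  995.19957895])}
top {'fovy': 53.53218324647595, 'cx': 282.6927201016062, 'cy': 204.64808274493694, 'R': array([[ 0.00733974, -0.99991602, -0.01068108],
       [-0.98768464, -0.00557974, -0.15635832],
       [ 0.15628559,  0.01169716, -0.98764264]]), 't': array([ 10.11034014, 570.9042499 , 644.4291377 ])}
```

View pics/scene0.png

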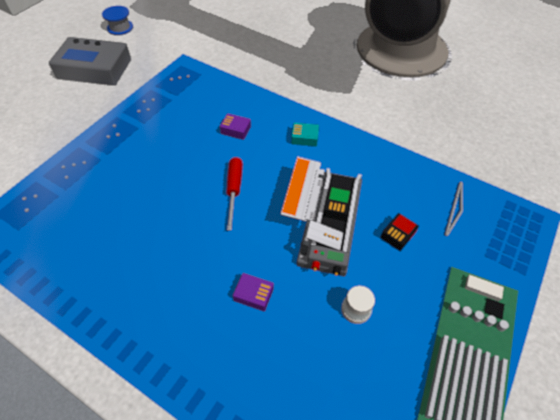

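View pics/top0.png

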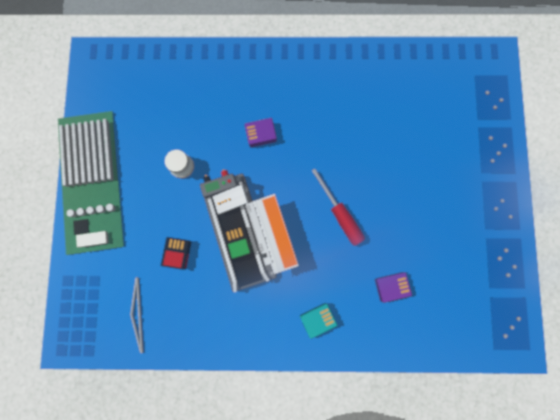

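The pack (black with green label) is at top (238,247), in the track. The orange bar is at about (280,233), the flap plate at (230,200), the spare at (176,253), the screwdriver at (340,210) and the jar at (180,165). The purple and turquoise look-alikes are at (260,132), (393,288) and (320,320). Next: enlarged crop.

```bash
cat > h.py <<'E'
from plant import *
import cv2,numpy as np
def cam(n):
    c=calibration(n); f=210/np.tan(np.radians(c["fovy"]/2)); return c,f,np.array(c["R"]),np.array(c["t"])
def ray(n,u,v):
    c,f,R,t=cam(n); d=R.T@np.array([(u-c["cx"])/f,(v-c["cy"])/f,1.]); return -R.T@t,d
def onz(n,u,v,z):
    o,d=ray(n,u,v); return o+d*(z-o[2])/d[2]
def proj(n,X):
    c,f,R,t=cam(n); q=R@np.array(X)+t; return np.array([c["cx"]+f*q[0]/q[2],c["cy"]+f*q[1]/q[2]])
def cloud(n,d):
    c,f,R,t=cam(n); v,u=np.mgrid[0:420,0:560]; P=np.stack([(u-c["cx"])/f*d,(v-c["cy"])/f*d,d],-1)
    return (P-t)@R
E
python3 - <<'E'
from h import *
for n,(x0,y0,x1,y1) in (("top",(185,160,315,300)),("scene",(270,145,400,285))):
    z=np.load(n+"0.npz"); p=z["p"]
    cv2.imwrite(f"pics/{n}_crop.png",cv2.cvtColor(cv2.resize(p[y0:y1,x0:x1],None,fx=4.2,fy=4.2,interpolation=cv2.INTER_CUBIC),cv2.COLOR_RGB2BGR))
    hsv=cv2.cvtColor(p,cv2.COLOR_RGB2HSV); W=cloud(n,z["d"])
    for nm,lo,hi in (("orange",(5,150,150),(20,255,255)),("green",(45,120,80),(75,255,255))):
        m=cv2.inRange(hsv,lo,hi); k,l,s,c=cv2.connectedComponentsWithStats(m)
        for i in range(1,k):
            if s[i][4]>60 and x0<c[i][0]<x1 and y0<c[i][1]<y1: 
                rect=cv2.minAreaRect(np.argwhere(l==i)[:,::-1].astype(np.float32))
                print(n,nm,s[i],c[i].round(1),np.median(W[l==i],0).round(1),cv2.boxPoints(rect).round(1).tolist())
    # jar/other heights
E
```

```text
top orange [264 198  31  68 763] [279.1 231.1] [525.   19.3  51. ] [[263.20001220703125, 200.60000610351562], [273.70001220703125, 197.10000610351562], [295.29998779296875, 261.8999938964844], [284.79998779296875, 265.3999938964844]]
top green [228 239  22  19 293] [238.3 248.2] [499.   86.2  41.8] [[227.0, 243.60000610351562], [245.1999969482422, 238.10000610351562], [249.6999969482422, 252.89999389648438], [231.39999389648438, 258.3999938964844]]
scene orange [283 159  26  56 686] [295.6 186.7] [533.1  22.1  51.5] [[282.1000061035156, 211.1999969482422], [296.29998779296875, 157.6999969482422], [308.79998779296875, 161.0], [294.5, 214.5]]
scene green [329 187  21  16 238] [339.2 194.6] [501.5  87.9  42.4] [[328.5, 198.6999969482422], [330.8999938964844, 186.60000610351562], [349.70001220703125, 190.3000030517578], [347.29998779296875, 202.5]]
scene green [328 252  15   9  94] [335.2 255.7] [605.1 135.4  41.1] [[327.5, 257.20001220703125], [328.8999938964844, 251.0], [342.8999938964844, 254.10000610351562], [341.5, 260.29998779296875]]
```

View pics/top_crop.png

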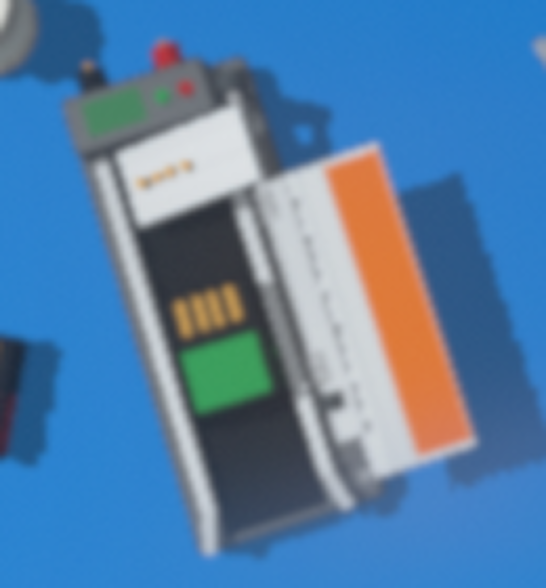

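View pics/scene_crop.png

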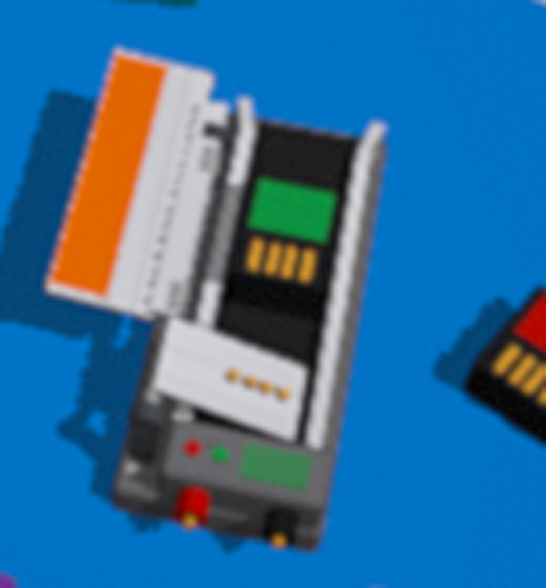

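```bash
python3 - <<'E'
from h import *
for n,A,B in (("top",(273.9,197.3),(295.1,261.6)),("scene",(282.4,211.0),(296.4,158.0))):
    a=onz(n,*A,53);b=onz(n,*B,53); v=a-b; L=np.linalg.norm(v); yaw=np.arctan2(v[1],v[0])
    c,s=np.cos(yaw),np.sin(yaw); R=np.array([[c,-s],[s,c]])
    o=(a+b)[:2]/2-R@np.array([-26,-83.8]); print(n,L,np.degrees(yaw),o)
# depth based: cradle coordinates of top & scene clouds
yaw=None
E
python3 - <<'E'
from h import *
# depth lines: pack-top plane points and label/contacts centroid in both
for n,x0,y0,x1,y1 in (("top",185,160,315,300),("scene",270,145,400,285)):
    z=np.load(n+"0.npz");p=z["p"];hsv=cv2.cvtColor(p,cv2.COLOR_RGB2HSV)
    m=cv2.inRange(hsv,(45,120,80),(75,255,255)); k,l,s,c=cv2.connectedComponentsWithStats(m)
    for i in range(1,k):
        if s[i][4]>200 and x0<c[i][0]<x1 and y0<c[i][1]<y1:
            bp=cv2.boxPoints(cv2.minAreaRect(np.argwhere(l==i)[:,::-1].astype(np.float32)))
            print(n,"label",onz(n,*c[i],43).round(1),[onz(n,*q,43)[:2].round(1).tolist() for q in bp])
    m=cv2.inRange(hsv,(12,90,110),(28,255,255)); k,l,s,c=cv2.connectedComponentsWithStats(m)
    for i in range(1,k):
        if s[i][4]>6 and s[i][4]<200 and x0<c[i][0]<x1 and y0<c[i][1]<y1: print(n,"brass",s[i],c[i].round(1),onz(n,*c[i],43).round(1))
# jaw
print(get_obs()["joint_positions"])
E
```

```text
top 110.07023578720126 18.57655157952213 [527.46474198  98.43130075]
scene 114.05252113958251 19.743235971016762 [528.67704509  98.55472509]
top label [498.7  85.9  43. ] [[506.0, 104.7], [515.2, 74.9], [491.1, 67.2], [482.0, 96.8]]
top brass [226 228  17  13 141] [234.  233.6] [522.5  93.5  43. ]
scene label [501.9  87.9  43. ] [[518.9, 77.0], [494.5, 68.5], [484.7, 98.6], [509.1, 106.5]]
scene brass [329 202  16  10 101] [336.6 206.5] [525.7  95.5  43. ]
scene brass [388 227  17  14 110] [395.8 233.8] [522.4 196.7  43. ]
scene brass [314 267   3   3   8] [314.9 268.1] [640.8 120.3  43. ]
[-1.38700818e+00  3.42626853e-01  1.52488003e+00  7.27465991e-06
  1.27542068e+00 -1.45996434e-01]
```

Run:
```python
from h import *
yaw=np.radians(19.1);o=np.array([528.,98.5,3]);R=np.array([[np.cos(yaw),-np.sin(yaw),0],[np.sin(yaw),np.cos(yaw),0],[0,0,1]])
for n in("top","scene"):
    z=np.load(n+"0.npz");C=(cloud(n,z["d"])-o)@R
    print(n)
    for x in range(-100,101,5):
        row=[]
        for y in (-80,-70,-50,-25,-15,-8,0,8,15,25):
            m=(abs(C[...,0]-x)<2.5)&(abs(C[...,1]-y)<2.5)&(z["d"]>0)
            row.append(f"{np.median(C[m][:,2]):5.0f}" if m.any() else "   - ")
        print(x,*row)
    # rail lateral: points at track region with z 22..30
    for x in(-50,-30,-10,10,30):
        print(x,[ (y,round(float(np.median(C[(abs(C[...,0]-x)<8)&(abs(C[...,1]-y)<1)][:,2])),0)) for y in range(-34,40,3) if ((abs(C[...,0]-x)<8)&(abs(C[...,1]-y)<1)).any()])
```

```text
top
-100    -1    -1    -1    -1    -2    -1    -2    -1    -1    -1
-95    -1    -1    -1    15    16    16    16    15    15    23
-90    -1    -1     1    17    17    18    16    18    16    24
-85    49    47    45    24    17    17    17    17    18    24
-80    48    48    46    24    17    17    17    17    17    24
-75    48    47    46    24    17    19    17    17    18    23
-70    48    48    45    24    18    17    17    16    17    24
-65    49    48    45    24    17    17    16    17    17    24
-60    48    48    45    24    17    17    16    18    17    23
-55    49    47    45    23    17    16    18    17    17    24
-50    49    48    46    24    17    18    18    17    17    23
-45    49    47    46    24    37    38    37    37    37    23
-40    48    48    45    25    38    39    39    39    38    23
-35    49    47    45    24    39    39    39    37    39    23
-30    48    47    45    24    39    38    39    39    38    22
-25    49    48    45    24    40    39    40    38    38    24
-20    49    47    45    24    38    38    38    38    39    26
-15    
[... 6334 characters left out ...]
), (8, 40.0), (11, 39.0), (14, 40.0), (17, 38.0), (20, 25.0), (23, 26.0), (26, 18.0), (29, 16.0), (32, -0.0), (35, -1.0), (38, -1.0)]
10 [(-34, 17.0), (-31, 17.0), (-28, 26.0), (-25, 25.0), (-22, 22.0), (-19, 23.0), (-16, 24.0), (-13, 22.0), (-10, 24.0), (-7, 24.0), (-4, 24.0), (-1, 29.0), (2, 26.0), (5, 23.0), (8, 22.0), (11, 24.0), (14, 25.0), (17, 18.0), (20, 25.0), (23, 26.0), (26, 17.0), (29, 17.0), (32, 0.0), (35, -1.0), (38, -1.0)]
30 [(-34, 46.0), (-28, 23.0), (-25, 25.0), (-13, 17.0), (-10, 18.0), (-7, 18.0), (-4, 19.0), (-1, 18.0), (2, 18.0), (5, 17.0), (8, 18.0), (11, 18.0), (14, 17.0), (17, 17.0), (20, 25.0), (23, 26.0), (26, 17.0), (29, 16.0), (32, -0.0), (35, -1.0), (38, -0.0)]
```

Stereo depth agrees with the given sizes: floor 18, rails 26, pack top 40, stop 38 mm. Cradle is at about (528.5, 97), yaw 19.1°. The pack spans x ≈ -46.5 to +4.5. The tool x axis is already along the cradle, so I move above the mouth.

```bash
python3 -m jog '[0.35,37,-32,0,0,0.35,37,-32,0,0,0.35,37,-32,0,0,0.35,37,-32,0,0,0.35,37,-32,0,0]'; python3 -m jog '[0.35,37,-32,0,0,0.35,37,-32,0,0,0.35,37,-32,0,0,0.35,37,-32,0,0,0.35,37,-32,0,0]'
cat > st.py <<'E'
from h import *
yaw=np.radians(19.1);o=np.array([528.5,97.1,3]);R=np.array([[np.cos(yaw),-np.sin(yaw),0],[np.sin(yaw),np.cos(yaw),0],[0,0,1]])
def st():
    s=get_obs();c=(s["tool_pos"]-o)@R;print("t",round(s["time"],2),"cradle TCP",c.round(1),"tip above floor",round(c[2]-25-18,1),"rot",np.degrees(s["tcp_rot"]).round(2),"F",(s["contact_force"]@R).round(1),"w",round(s["grip_width"],1))
if __name__=="__main__": st()
E
python3 st.py
```

```text
time: 0.6
tool_pos: [293.4, -283.3, 248.4]
tcp_rot: [-3.138, 0.001, 0.32]
contact_force: [1.1, -0.5, 0.5]
grip_width: 60.5
time: 1.1
tool_pos: [419.3, -67.1, 248.7]
tcp_rot: [-3.138, 0.0, 0.317]
contact_force: [1.6, -1.2, 0.2]
grip_width: 59.8
t 1.1 cradle TCP [-157.  -119.4  245.7] tip above floor 202.7 rot [-1.7977e+02  3.0000e-02  1.8190e+01] F [ 1.1 -1.6  0.2] w 59.8
```

```bash
python3 -m jog '[0.35,25,-21,20,-0.9,0.35,25,-21,30,0,0.35,25,-21,30,0,0.35,20,-18,30,0,0.35,0,0,0,0]'; python3 st.py
```

```text
time: 1.6
tool_pos: [487.0, 50.8, 135.4]
tcp_rot: [-3.14, -0.003, 0.342]
contact_force: [-0.2, -0.2, -0.1]
grip_width: 59.8
t 1.6 cradle TCP [-54.4 -30.1 132.4] tip above floor 89.4 rot [-1.7988e+02 -1.6000e-01  1.9580e+01] F [-0.2 -0.2 -0.1] w 59.8
```

```bash
python3 -m jog '[0.35,-8,7,25,0.4,0.35,0,0,0,0]'; python3 st.py
python3 - <<'E'
from h import *
for n,(x0,y0,x1,y1) in (("top",(185,150,325,300)),("scene",(240,95,400,265))):
    p,d=capture(n); np.savez(f"{n}1.npz",p=p,d=d)
    cv2.imwrite(f"pics/{n}1.png",cv2.cvtColor(cv2.resize(p[y0:y1,x0:x1],None,fx=3.5,fy=3.5,interpolation=cv2.INTER_CUBIC),cv2.COLOR_RGB2BGR))
E
```

```text
time: 1.8
tool_pos: [481.4, 42.1, 109.5]
tcp_rot: [-3.139, -0.001, 0.337]
contact_force: [-0.6, 0.4, 0.0]
grip_width: 59.8
t 1.8 cradle TCP [-62.5 -36.6 106.5] tip above floor 63.5 rot [-1.7986e+02 -6.0000e-02  1.9330e+01] F [-0.5  0.5  0. ] w 59.8
```

View pics/scene1.png

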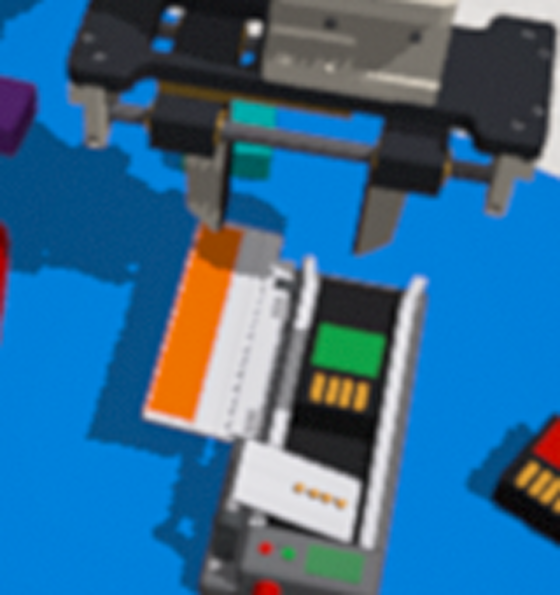

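View pics/top1.png

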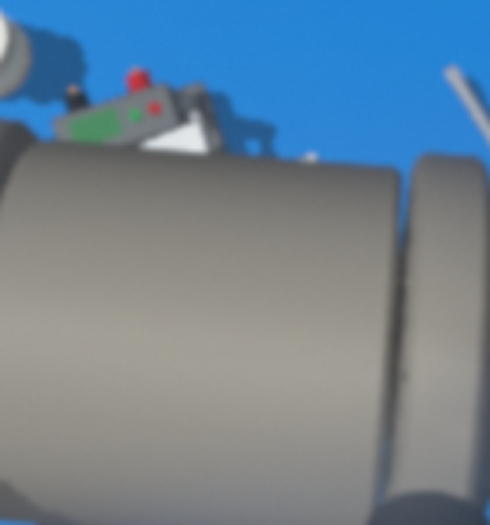

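The scene crop shows the finger tips at about (205,220) above the orange bar and (370,245) above the mouth, behind the pack. The top view is blocked by the arm. I check the tip position with scene depth.

Run:
```python
from st import *
d=np.load("scene1.npz")["d"];C=(cloud("scene",d)-o)@R
for a,b in((0,16),(16,26)):
  z0=43+38.5
  for s in(-1,1):
    m=(d>0)&(C[...,2]>z0-4+a)&(C[...,2]<z0+b)&(abs(C[...,0]+62)<25)&(s*(C[...,1]+37)>20)&(s*(C[...,1]+37)<60)
    Q=C[m]; print(a,s,m.sum(),np.percentile(Q,[3,50,97],axis=0).round(1).tolist() if m.any() else"")
m=(d>0)&(abs(C[...,0]+62)<25)&(abs(C[...,1]+37)<60)&(C[...,2]>60)&(C[...,2]<110)
for z in range(60,110,4):
    q=C[m&(abs(C[...,2]-z)<2)]; print(z,len(q), [ (round(q[k][:,1].min(),1),round(q[k][:,1].max(),1),round(q[k][:,0].max(),1)) for k in (q[:,1]<-37,q[:,1]>-37) if k.any()])
```

```text
0 -1 54 [[-63.9, -82.4, 84.7], [-48.0, -72.5, 92.4], [-46.4, -68.0, 97.2]]
0 1 47 [[-50.3, -7.8, 83.8], [-48.2, -2.8, 92.2], [-46.8, 6.8, 97.3]]
16 -1 79 [[-64.1, -84.0, 94.1], [-47.7, -74.8, 100.9], [-46.2, -68.0, 107.0]]
16 1 63 [[-49.8, -7.7, 94.0], [-47.8, -0.4, 100.2], [-46.5, 7.8, 106.4]]
60 0 []
64 0 []
68 0 []
72 0 []
76 0 []
80 0 []
84 13 [(np.float64(-72.3), np.float64(-68.0), np.float64(-47.0)), (np.float64(-7.3), np.float64(-1.2), np.float64(-47.2))]
88 22 [(np.float64(-78.8), np.float64(-67.9), np.float64(-47.8)), (np.float64(-8.0), np.float64(1.5), np.float64(-46.7))]
92 31 [(np.float64(-82.2), np.float64(-68.1), np.float64(-46.3)), (np.float64(-8.3), np.float64(5.8), np.float64(-46.8))]
96 40 [(np.float64(-83.8), np.float64(-67.9), np.float64(-46.4)), (np.float64(-7.6), np.float64(8.2), np.float64(-46.9))]
100 39 [(np.float64(-84.0), np.float64(-68.1), np.float64(-46.0)), (np.float64(-8.2), np.float64(7.8), np.float64(-46.6))]
104 42 [(np.float64(-84.2), np.float64(-68.0), np.float64(-46.3)), (np.float64(-7.3), np.float64(7.4), np.float64(-45.7))]
108 44 [(np.float64(-84.6), np.float64(-67.9), np.float64(-46.2)), (np.float64(-7.6), np.float64(8.6), np.float64(-45.7))]
```

```bash
python3 -m jog '[0.35,-8,0,0,0,0.35,0,0,15,0,0.35,0,0,14,0,0.35,0,0,0,0]'; python3 st.py;python3 -m jog '[0.35,0,0,8,0,0.35,0,0,8,0,0.35,0,0,0,0]'; python3 st.py
```

```text
time: 2.3
tool_pos: [479.3, 37.7, 89.3]
tcp_rot: [3.137, -0.018, 0.335]
contact_force: [0.5, 0.3, 0.4]
grip_width: 59.8
t 2.3 cradle TCP [-65.9 -40.1  86.3] tip above floor 43.3 rot [179.72  -1.05  19.2 ] F [0.5 0.1 0.4] w 59.8
time: 2.6
tool_pos: [481.1, 37.0, 75.5]
tcp_rot: [3.134, -0.024, 0.334]
contact_force: [-1.3, -0.1, 1.8]
grip_width: 59.5
t 2.6 cradle TCP [-64.4 -41.3  72.5] tip above floor 29.5 rot [179.58  -1.35  19.16] F [-1.3  0.4  1.8] w 59.5
```

```bash
python3 - <<'E'
from h import *
s=get_obs();print(s["joint_positions"].round(3),s["dq"].round(3),s["contact_force"],s["moment"].round(2),s["tau"].round(1))
p,d=capture("scene");np.savez("scene2.npz",p=p,d=d);cv2.imwrite("pics/scene2.png",cv2.cvtColor(cv2.resize(p[95:265,240:400],None,fx=3.5,fy=3.5,interpolation=cv2.INTER_CUBIC),cv2.COLOR_RGB2BGR))
E
python3 st.py
```

```text
[-0.084  0.483  1.878  0.004  0.755  1.15 ] [-0.002 -0.02  -0.007  0.004  0.022  0.001] [-1.32485149 -0.07035538  1.79071947] [ 0.04  0.24 -0.01] [ -0.3 -41.1 -16.3  -0.   -0.6  -0. ]
t 2.65 cradle TCP [-64.5 -41.2  72.8] tip above floor 29.8 rot [179.59  -1.34  19.16] F [-0.7 -0.   2.1] w 60.2
```

View pics/scene2.png

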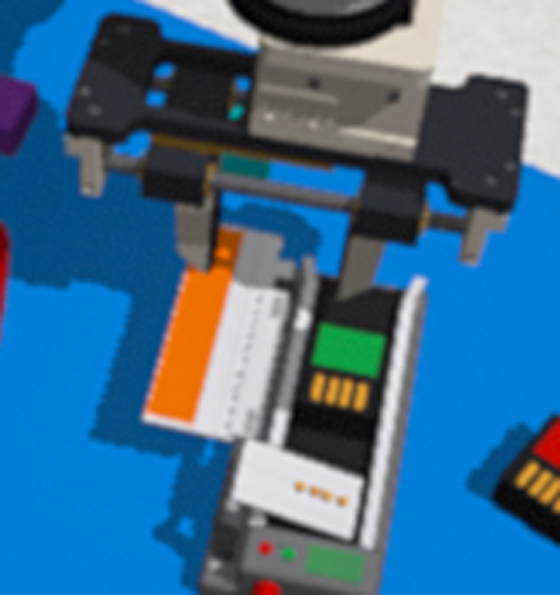

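```bash
python3 -m jog '[0.35,-7,-3,0,0,0.35,0,0,0,0]'; python3 st.py;python3 -m jog '[0.35,-2,0,6,0,0.35,0,0,0,0]'; python3 st.py
```

```text
time: 2.85
tool_pos: [473.8, 37.6, 76.4]
tcp_rot: [3.133, -0.025, 0.335]
contact_force: [-2.2, 0.5, 2.6]
grip_width: 59.3
t 2.85 cradle TCP [-71.1 -38.3  73.4] tip above floor 30.4 rot [179.53  -1.46  19.17] F [-1.9  1.2  2.6] w 59.3
time: 3.05
tool_pos: [472.8, 37.0, 70.8]
tcp_rot: [3.132, -0.028, 0.335]
contact_force: [-2.0, -1.5, 3.2]
grip_width: 59.9
t 3.05 cradle TCP [-72.3 -38.6  67.8] tip above floor 24.8 rot [179.46  -1.62  19.19] F [-2.4 -0.8  3.2] w 59.9
```

```bash
python3 -m jog '[0.35,0,0,14,0,0.35,0,0,0,0]'; python3 st.py
python3 - <<'E'
from h import *
p,d=capture("scene");np.savez("scene3.npz",p=p,d=d);cv2.imwrite("pics/scene3.png",cv2.cvtColor(cv2.resize(p[115:275,240:400],None,fx=3.7,fy=3.7,interpolation=cv2.INTER_CUBIC),cv2.COLOR_RGB2BGR))
from st import *
C=(cloud("scene",d)-o)@R
m=(d>0)&(abs(C[...,0]-52)<12)&(abs(C[...,1]+5)<20)&(C[...,2]>30)
print("flap",np.polyfit(C[m][:,1],C[m][:,2],1))
m=(d>0)&(abs(C[...,0]-0)<30)&(abs(C[...,1]+63)<18)&(C[...,2]>5)
print("bar",np.polyfit(C[m][:,1],C[m][:,2],1))
E
```

```text
time: 3.25
tool_pos: [473.7, 36.8, 57.0]
tcp_rot: [3.131, -0.03, 0.335]
contact_force: [-0.5, -4.5, 3.4]
grip_width: 59.5
t 3.25 cradle TCP [-71.5 -39.   54. ] tip above floor 11.0 rot [179.41  -1.69  19.2 ] F [-2.  -4.   3.4] w 59.5
flap [ 0.24584464 58.94366964]
bar [ 0.48376561 63.33721319]
```

View pics/scene3.png

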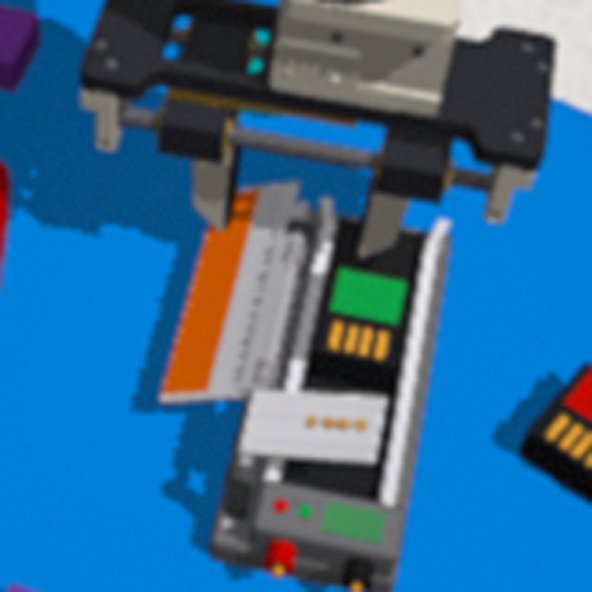

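The flap is held open: bar slope about 0.45 rad means joint ≈ 0.55. The tip is 11 mm above the floor, behind the pack, so I start pushing.

```bash
python3 -m jog '[0.35,8,-1,1.5,0,0.35,10,0,1,0,0.35,0,0,0,0]'; python3 st.py;python3 -m jog '[0.35,10,0,0.5,0,0.35,10,0,0.5,0,0.35,0,0,0,0]'; python3 st.py
```

```text
time: 3.6
tool_pos: [489.3, 42.5, 56.4]
tcp_rot: [3.131, -0.025, 0.335]
contact_force: [1.9, -1.6, 4.7]
grip_width: 59.4
t 3.6 cradle TCP [-54.9 -38.7  53.4] tip above floor 10.4 rot [179.41  -1.41  19.18] F [ 1.2 -2.2  4.7] w 59.4
time: 3.9
tool_pos: [506.7, 48.5, 56.4]
tcp_rot: [3.132, -0.02, 0.335]
contact_force: [2.5, -1.2, 4.4]
grip_width: 59.3
t 3.9 cradle TCP [-36.5 -38.8  53.4] tip above floor 10.4 rot [179.43  -1.15  19.22] F [ 2.  -2.   4.4] w 59.3
```

```bash
cat > look.py <<'E'
import sys
from st import *
p,d=capture("scene");k=sys.argv[1];cv2.imwrite(f"pics/{k}.png",cv2.cvtColor(cv2.resize(p[115:275,240:400],None,fx=3.7,fy=3.7,interpolation=cv2.INTER_CUBIC),cv2.COLOR_RGB2BGR))
C=(cloud("scene",d)-o)@R
m=(d>0)&(abs(C[...,0]-52)<12)&(abs(C[...,1]+5)<20)&(C[...,2]>30)
print("flap ~",np.arctan(np.polyfit(C[m][:,1],C[m][:,2],1)[0])+.31)
m=cv2.inRange(cv2.cvtColor(p,cv2.COLOR_RGB2HSV),(45,120,80),(75,255,255)); n,l,s,c=cv2.connectedComponentsWithStats(m)
for i in range(1,n):
    if s[i][4]>15 and 300<c[i][0]<370 and 150<c[i][1]<280:
        q=(onz("scene",*c[i],43)-o)@R; print("green",s[i].tolist(),q.round(1))
st()
E
python3 look.py s4
python3 - <<'E'
from st import *
print("label start",((onz("scene",339.2,194.6,43)-o)@R).round(1),"brass start",((onz("scene",336.6,206.5,43)-o)@R).round(1))
E
```

```text
flap ~ 0.573451401773913
green [328, 197, 21, 16, 250] [-7.7  0.3 40. ]
green [328, 252, 15, 9, 94] [86.5 10.9 40. ]
t 3.95 cradle TCP [-36.4 -38.9  53.5] tip above floor 10.5 rot [179.42  -1.2   19.22] F [ 0.8 -2.3  4.9] w 59.9
label start [-28.1   0.   40. ] brass start [-3.2 -0.5 40. ]
```

View pics/s4.png

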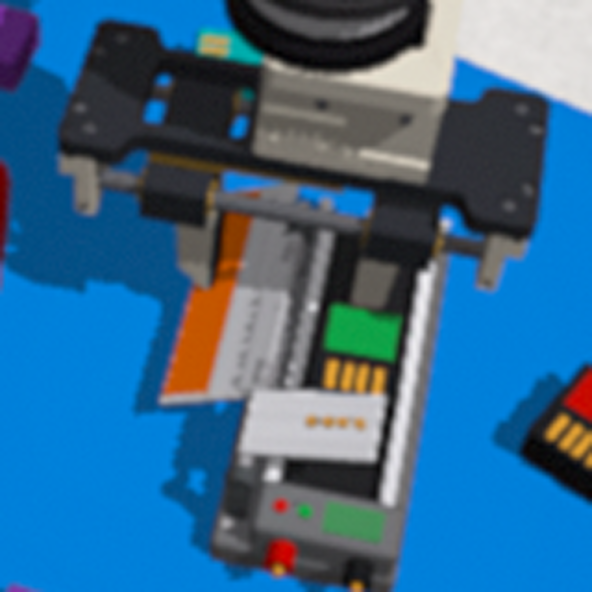

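The label moved 20 mm forward with the pack straight and under the open flap. Pack x ≈ 0, about 45 mm to go.

```bash
python3 -m jog '[0.35,10,0,0.3,0,0.35,10,0,0.3,0,0.35,0,0,0,0]'; python3 st.py;python3 -m jog '[0.35,10,0,0.3,0,0.35,8,0,0.3,0,0.35,0,0,0,0]'; python3 look.py s5
```

```text
time: 4.25
tool_pos: [523.5, 54.3, 56.6]
tcp_rot: [3.132, -0.016, 0.336]
contact_force: [3.4, -0.6, 5.4]
grip_width: 59.9
t 4.25 cradle TCP [-18.7 -38.8  53.6] tip above floor 10.6 rot [179.45  -0.91  19.23] F [ 3.1 -1.6  5.4] w 59.9
time: 4.55
tool_pos: [538.1, 59.4, 56.4]
tcp_rot: [3.133, -0.01, 0.336]
contact_force: [2.2, -0.6, 4.8]
grip_width: 59.7
flap ~ 0.6457792949420429
green [325, 213, 21, 8, 118] [18.2 -1.1 40. ]
green [328, 252, 15, 9, 93] [86.4 10.8 40. ]
t 4.6 cradle TCP [ -3.1 -38.8  53.6] tip above floor 10.6 rot [179.48  -0.64  19.24] F [ 0.4 -1.8  5.1] w 59.9
```

View pics/s5.png

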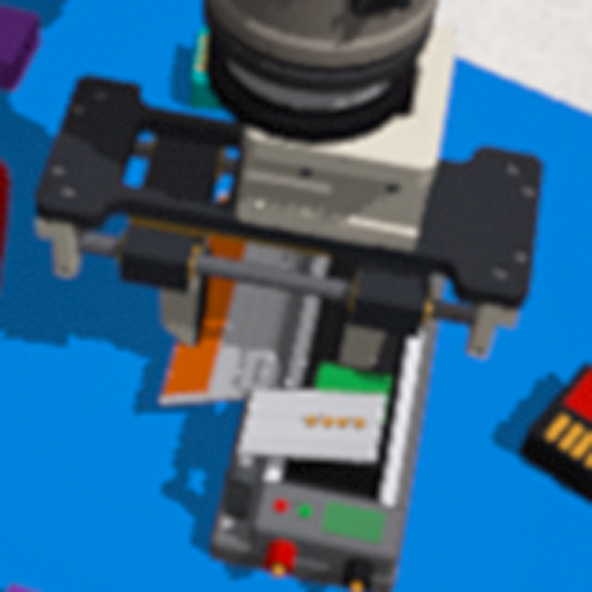

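```bash
python3 -m jog '[0.35,5,0,0.2,0,0.35,4,0,0.2,0]'; python3 st.py;python3 -m jog '[0.35,3,0,0,0]'; python3 st.py;python3 -m jog '[0.35,3,0,0,0]'; python3 st.py
```

```text
time: 4.8
tool_pos: [543.9, 61.6, 56.1]
tcp_rot: [3.134, -0.005, 0.336]
contact_force: [-4.6, -5.2, 5.9]
grip_width: 60.0
t 4.8 cradle TCP [  2.9 -38.6  53.1] tip above floor 10.1 rot [179.54  -0.3   19.25] F [-6.1 -3.4  5.9] w 60.0
time: 4.9
tool_pos: [545.2, 62.2, 55.9]
tcp_rot: [3.134, -0.002, 0.336]
contact_force: [-5.5, -4.9, 4.9]
grip_width: 59.9
t 4.9 cradle TCP [  4.3 -38.5  52.9] tip above floor 9.9 rot [ 1.7957e+02 -1.0000e-01  1.9260e+01] F [-6.8 -2.8  4.9] w 59.9
time: 5.0
tool_pos: [546.3, 62.7, 55.6]
tcp_rot: [3.135, 0.002, 0.336]
contact_force: [-4.9, -5.4, 6.1]
grip_width: 60.0
t 5.0 cradle TCP [  5.6 -38.3  52.6] tip above floor 9.6 rot [1.796e+02 1.200e-01 1.926e+01] F [-6.4 -3.5  6.1] w 60.0
```

```bash
python3 -m jog '[0.35,5,0,0,0,0.35,4,0,0,0]'; python3 look.py s6
python3 - <<'E'
from h import *
p,d=capture("top");cv2.imwrite("pics/t6.png",cv2.cvtColor(cv2.resize(p[150:300,185:325],None,fx=3.8,fy=3.8,interpolation=cv2.INTER_CUBIC),cv2.COLOR_RGB2BGR))
E
```

```text
time: 5.2
tool_pos: [550.5, 64.4, 55.1]
tcp_rot: [3.136, 0.012, 0.337]
contact_force: [-10.7, -8.0, 11.9]
grip_width: 59.6
flap ~ 0.22490558688005052
green [328, 252, 15, 9, 93] [86.4 10.8 40. ]
t 5.25 cradle TCP [ 10.1 -38.1  52.1] tip above floor 9.1 rot [179.69   0.73  19.3 ] F [-9.  -4.1  9.8] w 59.6
```

View pics/s6.png

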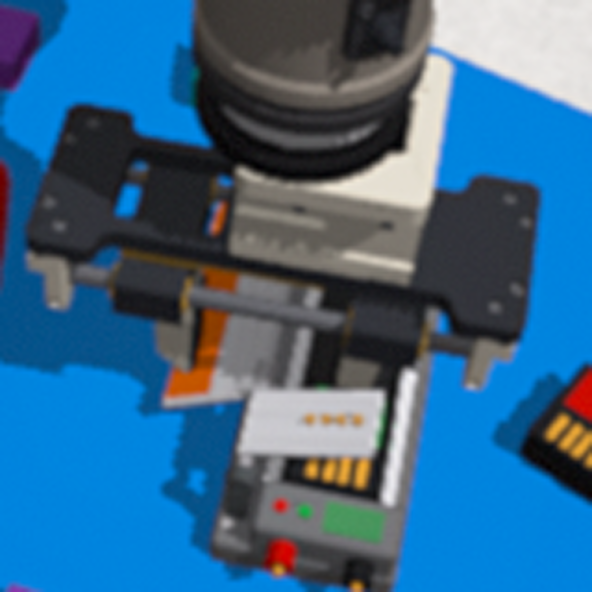

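View pics/t6.png

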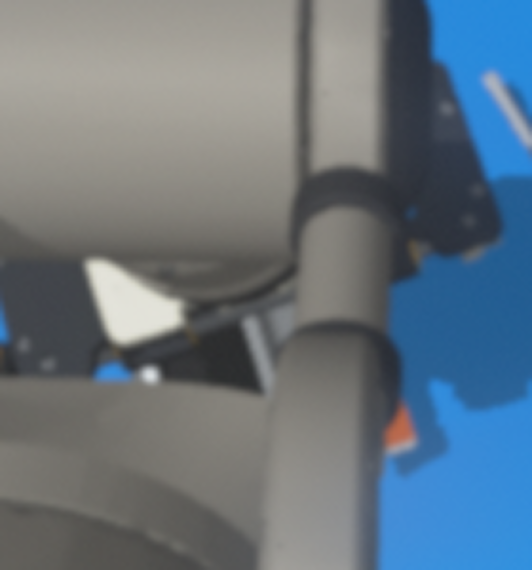

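```bash
python3 -m jog '[0.35,0,0,0,0]'
python3 - <<'E'
from st import *
st()
def br(p,k):
    m=cv2.inRange(cv2.cvtColor(p,cv2.COLOR_RGB2HSV),(12,90,110),(28,255,255)); n,l,s,c=cv2.connectedComponentsWithStats(m)
    for i in range(1,n):
        if s[i][4]>15 and 310<c[i][0]<370 and 190<c[i][1]<260:
            P=np.argwhere(l==i)[:,::-1]; Q=np.array([(onz("scene",*a,43)-o)@R for a in P]); print(k,s[i].tolist(),c[i].round(1),"x max/min",Q[:,0].max().round(1),Q[:,0].min().round(1),"y",Q[:,1].min().round(1),Q[:,1].max().round(1))
br(np.load("scene0.npz")["p"],"start")
p,d=capture("scene");br(p,"now")
C=(cloud("scene",d)-o)@R
for x in range(56,84,2):
    m=(d>0)&(abs(C[...,0]-x)<1.5)&(abs(C[...,1])<12); print(x,np.median(C[m][:,2]).round(1) if m.any() else None,end="; ")
E
```

```text
time: 5.4
tool_pos: [550.1, 64.0, 55.3]
tcp_rot: [3.136, 0.012, 0.337]
contact_force: [2.0, -1.0, 5.4]
grip_width: 59.6
t 5.4 cradle TCP [  9.6 -38.3  52.3] tip above floor 9.3 rot [179.67   0.7   19.3 ] F [ 1.6 -1.6  5.4] w 59.6
start [329, 202, 16, 10, 101] [336.6 206.5] x max/min 4.1 -11.0 y -13.3 12.0
now [322, 239, 4, 5, 16] [323.8 241.2] x max/min 69.1 61.4 y -12.5 -7.5
now [327, 239, 13, 8, 80] [333.2 242. ] x max/min 69.7 56.4 y -5.1 13.2
56 375.8; 58 373.1; 60 372.5; 62 366.8; 64 359.7; 66 357.0; 68 358.9; 70 352.4; 72 350.0; 74 348.0; 76 344.7; 78 342.7; 80 37.2; 82 37.6;
```

```bash
python3 -m jog '[0.35,5,0,0,0]'; python3 st.py; python3 -m jog '[0.35,5,0,0,0]'
python3 - <<'E'
from st import *
st()
p,d=capture("scene")
m=cv2.inRange(cv2.cvtColor(p,cv2.COLOR_RGB2HSV),(12,90,110),(28,255,255)); n,l,s,c=cv2.connectedComponentsWithStats(m)
for i in range(1,n):
    if s[i][4]>15 and 310<c[i][0]<370 and 190<c[i][1]<260:
        Q=np.array([(onz("scene",*a,43)-o)@R for a in np.argwhere(l==i)[:,::-1]]); print(s[i],Q[:,0].max())
st()
E
```

```text
time: 5.55
tool_pos: [550.9, 64.5, 55.3]
tcp_rot: [3.137, 0.021, 0.338]
contact_force: [-20.7, -14.0, 21.0]
grip_width: 59.4
t 5.55 cradle TCP [ 10.5 -38.2  52.3] tip above floor 9.3 rot [179.73   1.23  19.39] F [-24.1  -6.5  21. ] w 59.4
time: 5.65
tool_pos: [551.1, 64.5, 55.2]
tcp_rot: [3.138, 0.032, 0.34]
contact_force: [-16.9, -12.2, 19.8]
grip_width: 59.5
t 5.65 cradle TCP [ 10.7 -38.2  52.2] tip above floor 9.2 rot [179.78   1.86  19.49] F [-19.9  -6.   19.8] w 59.5
[322 239   4   5  17] 69.45493933552733
[327 239  13   8  81] 69.74554964844921
t 5.7 cradle TCP [ 10.7 -38.2  52.2] tip above floor 9.2 rot [179.78   1.9   19.51] F [-18.7  -5.9  18.2] w 59.7
```

There is a rigid stop at about 20 N and the contacts no longer move, so the pack is home. I back off a few mm with the flap still held, then release.

```bash
python3 -m jog '[0.35,-4,0,0,0,0.35,-5,0,0,0,0.35,0,0,0,0]'; python3 look.py s7; python3 -m jog '[0.35,0,0,6,0]' >/dev/null --help 2>&1 | head -1
```

```text
time: 6.0
tool_pos: [544.6, 60.8, 57.6]
tcp_rot: [3.135, 0.026, 0.341]
contact_force: [-0.7, -2.9, 4.5]
grip_width: 60.1
flap ~ 0.45144287265256927
green [328, 252, 15, 9, 93] [86.4 10.8 40. ]
t 6.05 cradle TCP [  3.3 -39.5  54.5] tip above floor 11.5 rot [179.63   1.53  19.51] F [-0.8 -1.7  5.6] w 60.2
```

View pics/s7.png

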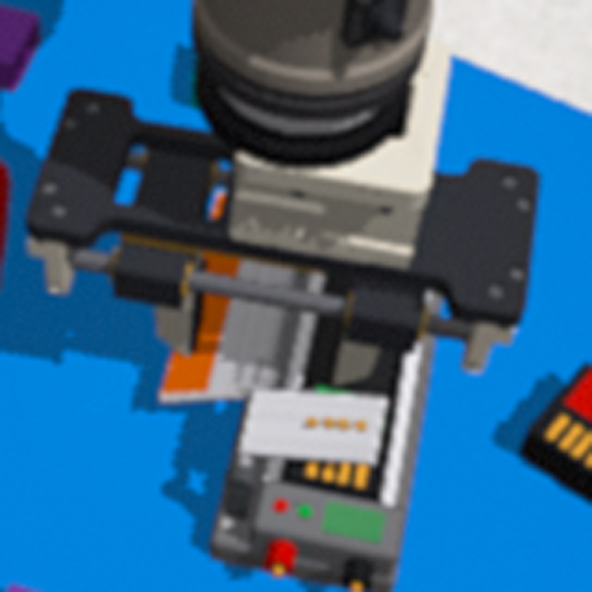

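That last stray command was a slip: it may have run a row of 6 mm down. I check the state before going on.

```bash
python3 st.py
```

```text
t 6.05 cradle TCP [  3.3 -39.5  54.5] tip above floor 11.5 rot [179.63   1.53  19.51] F [-0.8 -1.7  5.6] w 60.2
```

It did not run (the clock is unchanged). The finger is clear of the pack, so I raise it.

```bash
python3 -m jog '[0.35,0,0,-6,0,0.35,0,0,-8,0,0.35,0,0,-12,0,0.35,-5,0,-20,0,0.35,-5,0,-30,0]'; python3 st.py; python3 -m jog '[0.35,-30,0,-30,0,0.35,-30,0,-30,0,0.35,-30,0,-30,0,0.35,-30,0,-30,0,0.35,0,0,0,0]'; python3 look.py s8
```

```text
time: 6.55
tool_pos: [532.6, 60.1, 132.6]
tcp_rot: [-3.141, 0.04, 0.34]
contact_force: [-0.2, -0.2, 0.2]
grip_width: 59.6
t 6.55 cradle TCP [ -8.2 -36.3 129.6] tip above floor 86.6 rot [-179.95    2.29   19.51] F [-0.2 -0.1  0.2] w 59.6
time: 7.05
tool_pos: [418.8, 23.2, 266.4]
tcp_rot: [-3.138, 0.037, 0.343]
contact_force: [0.4, -0.5, 0.1]
grip_width: 59.7
flap ~ 0.3120139852022341
green [325, 219, 20, 7, 70] [27.6  0.9 40. ]
green [328, 252, 15, 9, 94] [86.5 10.9 40. ]
t 7.1 cradle TCP [-127.1  -33.9  261.8] tip above floor 218.8 rot [-179.72    2.21   19.65] F [ 0.   0.8 -0.4] w 59.7
```

View pics/s8.png

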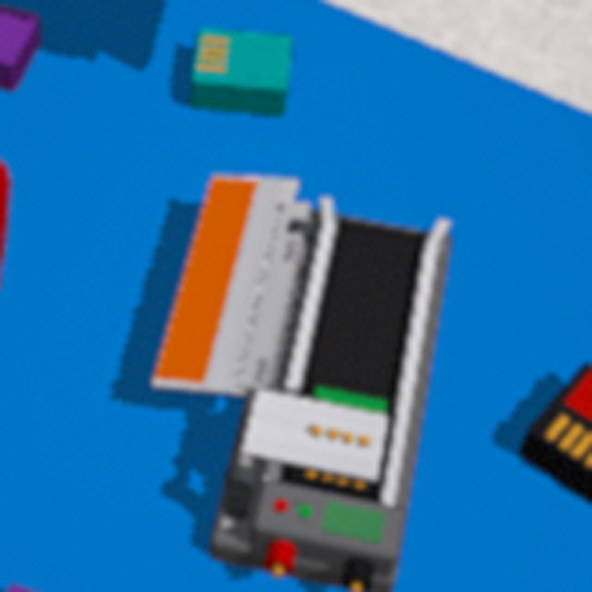

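Run:
```python
from st import *
p,d=capture("scene");C=(cloud("scene",d)-o)@R
m=cv2.inRange(cv2.cvtColor(p,cv2.COLOR_RGB2HSV),(12,90,110),(28,255,255)); n,l,s,c=cv2.connectedComponentsWithStats(m)
for i in range(1,n):
    if s[i][4]>10 and 310<c[i][0]<370 and 190<c[i][1]<260:
        Q=np.array([(onz("scene",*a,43)-o)@R for a in np.argwhere(l==i)[:,::-1]]); print(s[i],Q[:,0].max())
for x in list(range(10,36,2))+list(range(66,80,2)):
    m=(d>0)&(abs(C[...,0]-x)<1.5)&(abs(C[...,1]+0)<14); print(x,np.median(C[m][:,2]).round(1) if m.any() else None,end="; ")
p0=np.load("scene0.npz")["p"]
for nm,P in(("before",p0),("after",p)):
    h=cv2.cvtColor(P,cv2.COLOR_RGB2HSV); r=cv2.inRange(h,(0,180,100),(4,255,255))|cv2.inRange(h,(176,180,100),(180,255,255))
    n,l,s,c=cv2.connectedComponentsWithStats(r); print(nm,[c[i].round(1).tolist() for i in range(1,n) if s[i][4]>40])
st()
```

```text
10 19.1; 12 None; 14 None; 16 None; 18 None; 20 None; 22 37.7; 24 39.1; 26 39.5; 28 39.2; 30 39.2; 32 39.4; 34 40.4; 66 48.7; 68 47.1; 70 46.2; 72 38.9; 74 37.0; 76 36.9; 78 37.3; before [[234.1, 175.5], [403.6, 224.1], [315.8, 264.0]]
after [[234.1, 175.5], [403.7, 224.1], [315.8, 264.0]]
t 7.15 cradle TCP [-126.7  -33.9  260.3] tip above floor 217.3 rot [-179.67    2.31   19.65] F [0.6 0.1 0.4] w 59.4
```

```bash
python3 -c "
from plant import *
print(close_job())"
```

```text
the job is handed in; nothing more can be done
None
```

The pack is loaded and the job is handed in at about 7 s; the hand-in gave no verdict. One fingertip held the bar down with the flap at about 0.55–0.6 rad while the other pushed the pack about 65 mm to the end stop. I then backed off a few mm with the flap still open, raised the tool and moved clear.

**Last checks**
- **Home against the stop:** on the last push the force rose to about 20–24 N and the pack's contacts no longer moved. After release the pack's rear edge measured cradle x ≈ 21 mm (20 expected).
- **Flat, flap closed:** the pack's top reads about 39.4 mm above the cradle's underside (40 expected). The flap reads about 0.31 rad, which fits pins resting on the pack; their contact force could not be measured.
- **Robot clear:** the tool force is about zero.
- **Other items:** the spare pack and screwdriver show the same pixel positions as at the start. I did not re-measure the jar, but the tool never went near it.

**What disagreed or went wrong**
- **Flap readings near the end:** one (0.22) was spoiled because the pack's brass contacts were included in the fit, and another (0.45, with the flap still held) may have been too. I relied on the picture and the bar force there.
- **Final contact re-check:** after release the colour check for the contacts found nothing, as they were too small in the picture, so the rear-edge depth was used.
- **Tool drift:** the tool tilted up to about 2° during the moves, with no effect on the result.
- **Stray command:** one move command with a stray `--help` was sent by mistake. It did not run; the clock and pose were unchanged.

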